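Hold a tube in the corner of the tacking jig

TASK

Swing the jig's flip stop down until it is fully down and level, then take the short square tube and lay it on the mounting plate in the jig. Press it into the corner, its long side flush along the fence and its end against the flip stop, and finish holding it there with a firm push against both, ready for the tack welds. Leave the wire brush, the chipping hammer and the angle offcut alone.

Things in the scene. Friction and masses are not known exactly. Their poses are not given: they have to be found in the camera images.
- jig: fixed tacking jig, base plate 220 (x) x 300 (y) x 12 mm. Origin under its centre, on the table; x points to the fence, y to the flip stop. Turned up to 15 degrees. A mounting plate 110 (x) x 180 (y) x 6 mm is clamped in it, top 18 mm above the table; the toggle clamp (122 mm high) at its -y end stays over 150 mm from the stop's face. Two dowel pins along its -x edge rise 4 mm above it
- fence: the fence: steel angle fixed on the jig, running along the jig's y for 185 mm, to 2 mm from the stop's face. Its upright leg is 8 mm thick, top 38 mm above the table (20 mm above the mounting plate); its face looks to the jig's -x at jig x = +30 mm. Origin and axes are those of the jig
- corner (a point): inner corner at the top of the mounting plate (18 mm above the table), where the fence's face and the lowered stop's face meet; axes as the jig's. The mounting plate reaches from here 110 mm towards -x and 180 mm towards -y. A seated tube has its centre 25 mm towards -x, 50 mm towards -y and 25 mm above this point
- stop (a joint): flip stop: steel flat bar 12 mm thick (along the jig's y), 28 mm deep, rounded ends, on a stiff pivot parallel to the fence. 0 rad = fully down and level (end of travel, bar lying towards the jig's -x, its top 42 mm above the table), 1.57 = straight up. It stays where it is left; 1 to 5 N at its end moves it. Its face towards the jig's -y is the stop face
- stop_bar: the flip stop's bar; origin on its pivot, same as point stop_hinge. A lug that holds the pivot, 46 mm high over the table, stands beside it on the jig's +y side
- stop_hinge (a point): middle of the flip stop's pivot, in mid-thickness of the bar: 28 mm above the table; from the corner 22 mm towards the jig's x and 6 mm towards y
- stop_end (a point): point on the middle line of the bar, in mid-thickness, 100 mm from the pivot; the bar ends 22 mm beyond it. At angle a it lies 100 cos(a) mm towards the jig's -x from the pivot and 100 sin(a) mm above it. The bar can be pinched here across its 12 mm from above, or pushed down
- tube: the workpiece: short square steel tube 50 x 50 mm, 3 mm wall, 100 mm long, about 0.45 kg, lying on the table to one side of the jig. Origin at the centre of its underside; y runs along its length, z up
- tube_center (a point): centre of the tube, 25 mm above its underside
- wire_brush: bystander: wire brush with wooden handle, 270 mm long along its y, 38 mm high; origin on the table below about its middle
- chipping_hammer: bystander: steel chipping hammer with coil grip, 260 mm long along its y, 26 mm high; origin on the table below about its middle
- angle_offcut: bystander: offcut of steel angle 40 x 40 x 4 mm (L-shaped section), 130 mm long along its y, on the other side of the jig from the tube; origin under the middle of its flat leg
Things that resemble listed ones, but are neither listed nor needed, are in the scene too. What is shaped like the tube but green is not meant.

How it is judged:
By the outcome, as a careful person would: the job done as asked, in the order asked, and still so for the second after the job is handed in, while the arm keeps its last pose, push and grip.
It also fails if it takes over 72 s, if anything falls off the work surface, if the arm or the gripper's body presses on something with over 40 N, if the wrist force passes 120 N, or if a joint passes its speed limit or range.

ROBOT

A 6-joint arm with a two-finger parallel gripper is mounted at the origin on the work surface. World frame = base frame: x ahead of the robot, y to its left, z up, the work surface at z = 0. Lengths are in mm, angles in rad, forces in N, time in s.
With the tool pointing down it reaches from about 350 to 775 mm from the base axis. Payload 5.5 kg.
Tool frame: the origin (TCP) lies between the finger pads; the fingertips stand 14 mm ahead of it and the grasp point (between the pads) lies 5 mm behind it (r.tip_extent is the distance from the TCP to the fingertips, in mm); z points along the fingers, y is the line along which they close (so a half turn about z gives the same grasp; the last joint's range is limited). The gripper opens to 85 mm and grips with 20 to 120 N. Pads are 22 mm wide; open, the fingers measure 114 mm over their backs; the gripper's body (76 mm by 85 mm) begins 54 mm behind the grasp point. The pads swing forward as they close: fully open they stand 13 mm farther back than shut.
Start: joints at [0.983, 0.313, 0.046, 1.304, 0, 1.431], TCP at [248.996, 518.338, 214.923] pointing down, gripper open.
Joint ranges: [-2.76, 2.76], [-0.86, 1.69], [-1.03, 1.26], [-2.2, 2.34], [-1.47, 1.5], [-3.14, 3.14]. Speed limits (rad/s): [2.57, 2.57, 3.14, 3.14, 3.14, 3.14].

INTERFACE

Orientations are given as a 3x3 rotation matrix whose columns are the frame's x, y, z axes.
In Python, from rig import r gives the robot as it stands.
- The arm moves only by the shell command python3 -m pendant 'ROWS' [FORCE]. ROWS is JSON, a list of rows, each a list of 5 numbers: the finger opening in m, from 0 to 0.0854, then the shift along the tool's x, y, z in m, then the turn about the tool's z in degrees. In form: [[gripper, tx, ty, tz, yaw], ...]. A call has 1 to 5 rows; each row shifts and turns the commanded pose from where the row before left it, along the tool's axes as they then stand; what a row does not reach is not made up. A row lasts 1/10 s, in which the tool goes at most 50 mm and 8.59 degrees, less where a joint would pass 70% of its speed; a pose out of reach is approached as far as the arm can. A call with a gripper value outside its range is refused whole. The fingers move at their own pace and stop on an object; FORCE is the grip in N (left out, the last holds). Time passes only in rows, so rows that do not move let the fingers close. It gives the time, the measured TCP pose, the force, the opening and the grip force at its end, in the units of the state.
- r.get_state(): the state, without advancing time (a new reading comes with each control period).
- r.camera(name): name is "scene" or "top"; returns a dict with "frame" (420x560x3 uint8, red, green, blue), "z_map" (420x560 float32, mm along the optical axis (not along the pixel's ray), 0 where there is no reading), "mtx" (3x3 intrinsics, pixels), "rvec" (rotation vector, rad) and "tvec" (3), from world to camera coordinates, as OpenCV has them. Camera axes: x right, y down, z forward; pixel columns grow to the right and rows downward; lengths in mm; the calibration is good to about 2 mm. A picture is of the moment at which its call begins.
- r.sign_off(): hands the job in; it is judged then, once.
The state is a dict: "clock": time; "joint_positions": joint angles; "joint_velocities": joint speeds; "tau": joint torques, N m; "ee_pos": TCP position; "orientation": TCP orientation; "force": force on the tool from outside, world axes, zero at the start; "moment": the same for the moment, N m; "gripper_width": finger opening in mm; "finger_force": force on a finger pad.
Only numpy, scipy, OpenCV 4.12 (cv2) and the standard library are available. Lean on these libraries where they do the work, as an engineer would, in place of code of your own. Each camera call takes 0.05 s, during which the arm holds its last target. There are 200 camera calls.

## Working session

There is one attempt and no reset: what is moved stays moved. The work goes in short steps, Python scripts to look and compute and a shell command to move; the robot and the scene stay as the last step left them, time stands still between calls to the robot, and variables do not carry over. Pictures are saved under pics/ and viewed, at most 10 in all, crops included, and the job is handed in when it is done.

```bash
mkdir -p pics; ls
cat > h.py <<'E'
import numpy as np, cv2
from rig import r
def cam(n):
    c=r.camera(n); R,_=cv2.Rodrigues(np.array(c['rvec'],float)); c['R']=R; c['t']=np.array(c['tvec'],float).ravel(); c['K']=np.array(c['mtx'],float); return c
def ray(c,uv,z):
    "pixels -> world points on plane z"
    uv=np.atleast_2d(uv).astype(float); d=np.c_[uv,np.ones(len(uv))]@np.linalg.inv(c['K']).T@c['R']
    o=-c['R'].T@c['t']; return o+d*((z-o[2])/d[:,2])[:,None]
def cloud(c):
    v,u=np.mgrid[:420,:560]; d=np.stack([u,v,np.ones_like(u)],-1)@np.linalg.inv(c['K']).T*c['z_map'][...,None]
    return (d-c['t'])@c['R']
def proj(c,p):
    return cv2.projectPoints(np.atleast_2d(p).astype(float),c['rvec'],c['tvec'],c['K'],None)[0][:,0]
def save(c,name): cv2.imwrite('pics/'+name,c['frame'][...,::-1])
E
python3 - <<'E'
from h import *
a=cam('top');b=cam('scene');
im=np.hstack([a['frame'],b['frame']])
cv2.imwrite('pics/a.png',cv2.resize(a['frame'],(784,588),interpolation=cv2.INTER_CUBIC)[...,::-1]);cv2.imwrite('pics/b.png',cv2.resize(b['frame'],(784,588))[...,::-1])
for c in(a,b):print(-c['R'].T@c['t'],c['R'][2],c['K'][0,0])
s=r.get_state();print(s['clock'],s['ee_pos'],s['orientation'],s['force'],s['gripper_width'])
E
```

```text
pics
[ 288.60606039   78.48657902 1829.35853568] [ 0.0976617  -0.00902787 -0.99517872] 533.1514054013694
[1271.36993594 -816.72881174  970.15634969] [-0.52636032  0.58573179 -0.61633034] 525.9015311467174
0.1 [248.69809566 517.9164152  214.10010493] [[-9.01400369e-01  4.32985633e-01 -9.03957370e-04]
 [ 4.32986512e-01  9.01399411e-01 -1.33526739e-03]
 [ 2.36675043e-04 -1.59501187e-03 -9.99998700e-01]] [-0.12808006  0.33818634  1.04716271] 85.14873191615177
```

View pics/a.png

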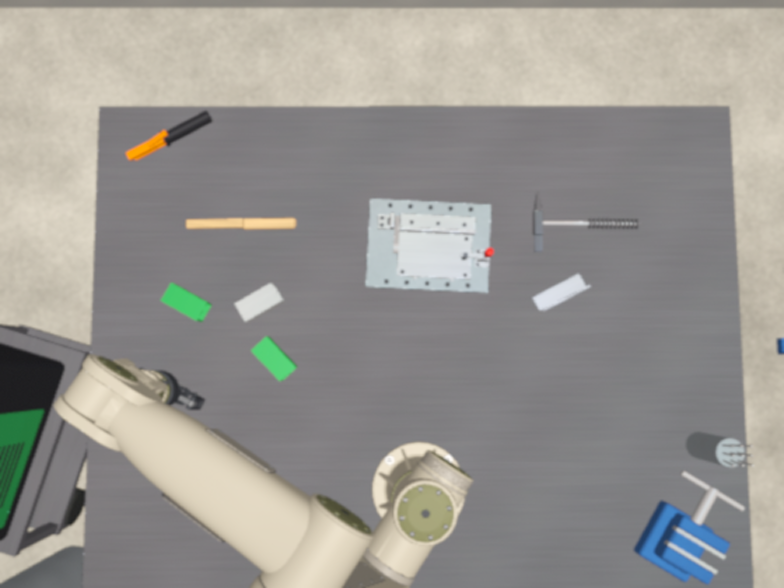

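View pics/b.png

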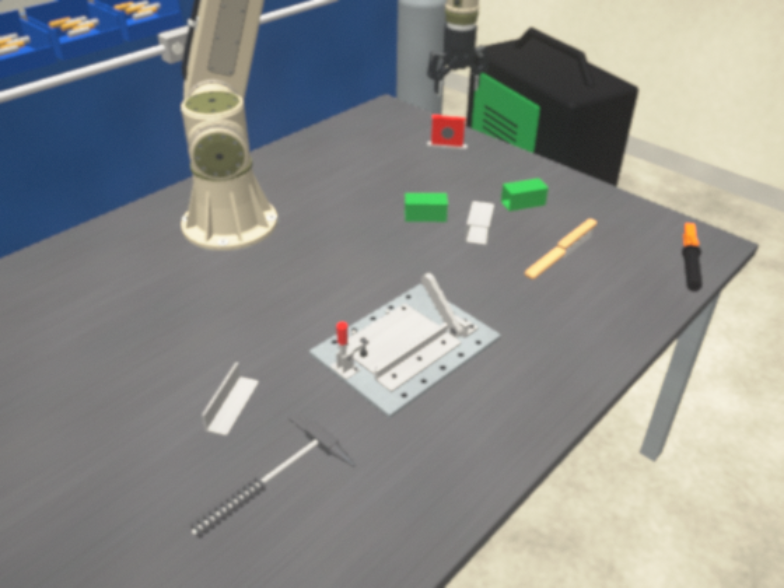

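Top view (784 px scale): the tube-shaped candidates are grey (259,302), green (186,301) and green (273,358). The angle offcut is at (561,292), on the other side of the jig. The grey one fits because green is excluded. The jig is at (430,245), with the stop raised at about (395,235). I'll confirm the tube in one crop and measure at the same time.

Run:
```python
from h import *
a=cam('top');b=cam('scene')
L=cv2.resize(a['frame'][180:280,100:220],(400,333),interpolation=cv2.INTER_CUBIC);R=cv2.resize(b['frame'][120:190,280:400],(400,233),interpolation=cv2.INTER_CUBIC)
J=cv2.resize(a['frame'][135:215,255:360],(400,305),interpolation=cv2.INTER_CUBIC);S=cv2.resize(b['frame'][185:300,215:365],(400,305),interpolation=cv2.INTER_CUBIC)
im=np.zeros((600,800,3),np.uint8)
im[:295,:400]=L[:295];im[:233,400:]=R;im[295:600,:400]=J;im[295:600,400:]=S
cv2.imwrite('pics/c.png',im[...,::-1])
def comp(c,seed,s=None):
    g=c['frame'].astype(int); hsv=cv2.cvtColor(c['frame'],cv2.COLOR_RGB2HSV)
    m=((g.min(-1)>130)).astype(np.uint8)
    n,l,st,ce=cv2.connectedComponentsWithStats(m); i=l[seed[1],seed[0]]; return (l==i),st[i],i
for nm,seed in(('jig',(305,195)),('tube',(185,216)),('offcut',(400,209))):
    m,st,i=comp(a,seed); print(nm,i,st)
    v,u=np.nonzero(m); P=cloud(a)[m]; print(np.percentile(P[:,2],[5,25,50,75,95]).round(1))
    cnt=max(cv2.findContours(m.astype(np.uint8),cv2.RETR_EXTERNAL,cv2.CHAIN_APPROX_NONE)[0],key=len)[:,0]
    for z in(12,50):
        W=ray(a,cnt,z)[:,:2]; rc=cv2.minAreaRect(W.astype(np.float32)); print(z,np.round(rc[0],1),np.round(rc[1],1),round(rc[2],2)); print(cv2.boxPoints(rc).round(0).tolist())
```

```text
jig 37 [ 260  141   92   71 5837]
[-1.   8.  12.5 17.1 36.3]
12 [587.1 -29. ] [311.6 235.7] 86.87
[[461.0, -178.0], [696.0, -191.0], [713.0, 120.0], [478.0, 133.0]]
50 [580.9 -26.8] [305.1 230.8] 86.87
[[457.0, -173.0], [688.0, -185.0], [704.0, 119.0], [474.0, 132.0]]
tube 47 [166 201  38  30 644]
[-4.3 18.  45.3 49.2 55.1]
12 [442.6 382.8] [ 84.7 118.2] 29.97
[[376.0, 413.0], [435.0, 310.0], [509.0, 353.0], [450.0, 455.0]]
50 [439.3 376.4] [ 82.9 115.7] 29.97
[[375.0, 406.0], [432.0, 306.0], [504.0, 347.0], [446.0, 447.0]]
offcut 46 [ 368  194   78   36 1023]
[-9.2 -4.  -0.5  3.3 24.6]
12 [ 463.9 -374.1] [260.3 121.7] 84.8
[[392.0, -498.0], [513.0, -509.0], [536.0, -250.0], [415.0, -239.0]]
50 [ 460.3 -364.6] [254.8 119.1] 84.8
[[389.0, -486.0], [508.0, -497.0], [531.0, -243.0], [412.0, -232.0]]
```

View pics/c.png

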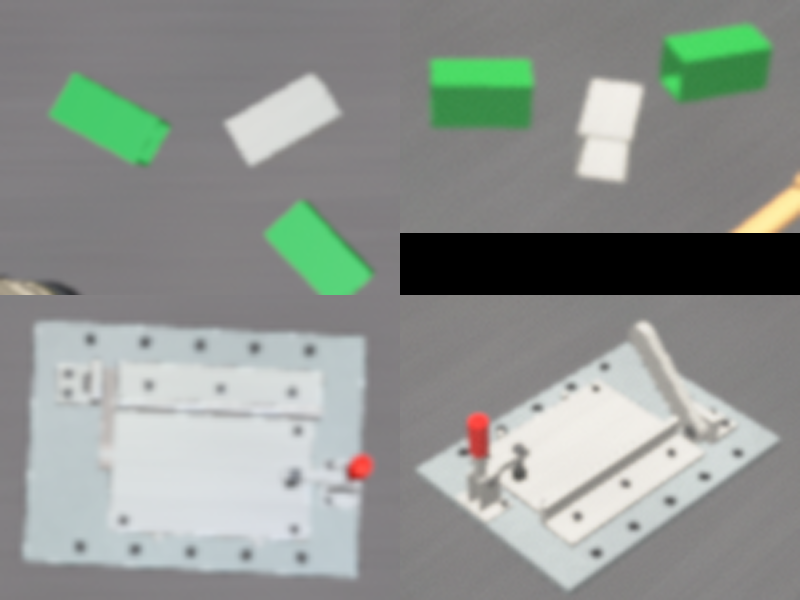

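Picture c shows the grey square tube alone between the two green ones (crop 283,118), so it is the workpiece. The stop leans up from the fence end, with its tip at scene pixel (305,196). Next I fit the jig and tube outlines with sub-pixel lines.

```bash
cat >> h.py <<'E'
def rectfit(c,seed,zt,zb,thr=140,s=4,box=None):
    g=cv2.resize(c['frame'].min(-1),None,fx=s,fy=s,interpolation=cv2.INTER_LINEAR)
    m=(g>thr).astype(np.uint8)
    n,l,st,ce=cv2.connectedComponentsWithStats(m); m=(l==l[seed[1]*s,seed[0]*s]).astype(np.uint8)
    cnt=max(cv2.findContours(m,cv2.RETR_EXTERNAL,cv2.CHAIN_APPROX_NONE)[0],key=len)[:,0]
    uv=(cnt+.5)/s-.5
    Wt=ray(c,uv,zt)[:,:2];Wb=ray(c,uv,zb)[:,:2]
    bx=cv2.boxPoints(cv2.minAreaRect(Wt.astype(np.float32))); ctr=bx.mean(0); camxy=(-c['R'].T@c['t'])[:2]
    lines=[]
    for i in range(4):
        p,q=bx[i],bx[(i+1)%4]; L=np.linalg.norm(q-p); d=(q-p)/L; n=np.array([d[1],-d[0]]); n*=np.sign(n@(p-ctr))
        W=Wb if n@(camxy-ctr)>0 else Wt
        t=(Wt-p)@d; e=(Wt-p)@n; k=(t>.12*L)&(t<.88*L)&(e>-14)
        for _ in range(3):
            vx,vy,x0,y0=cv2.fitLine(W[k].astype(np.float32),cv2.DIST_HUBER,0,.01,.01).ravel()
            rr=np.abs((W-[x0,y0])@[-vy,vx]); k=k&(rr<4)
        lines.append((np.array([x0,y0]),np.array([vx,vy])*np.sign(np.dot([vx,vy],d))))
    C=[]
    for i in range(4):
        (p,d),(q,f)=lines[i-1],lines[i]; t=np.linalg.solve(np.c_[d,-f],q-p); C.append(p+t[0]*d)
    C=np.array(C); ang=[np.degrees(np.arctan2(d[1],d[0])) for _,d in lines]
    return C,C.mean(0),np.linalg.norm(np.roll(C,-1,0)-C,axis=1),np.array(ang)
E
python3 - <<'E'
from h import *
a=cam('top');b=cam('scene')
for nm,seed,zt,t in(('jig',(270,170),12,140),('tube',(185,216),50,140),('tube',(185,216),50,120),('tube',(185,216),50,160)):
    C,c,L,A=rectfit(a,seed,zt,0,t); print(nm,C.round(1).tolist(),c.round(1),L.round(1),A.round(2))
P=cloud(b)
print('tip',P[194:200,303:308].reshape(-1,3).round(0)[::5].tolist())
E
```

```text
jig [[472.0, -173.8000030517578], [694.5999755859375, -186.6999969482422], [711.9000244140625, 118.30000305175781], [489.29998779296875, 130.39999389648438]] [591.9 -28. ] [223.  305.4 222.9 304.7] [ -3.3   86.77 176.89 -93.25]
tube [[402.3999938964844, 419.6000061035156], [458.0, 325.29998779296875], [499.6000061035156, 353.3999938964844], [446.20001220703125, 444.79998779296875]] [451.6 385.8] [109.4  50.2 105.8  50.6] [ -59.47   34.07  120.29 -150.05]
tube [[-221.8000030517578, 991.5999755859375], [-234.3000030517578, -840.4000244140625], [1203.199951171875, -920.5999755859375], [1203.0999755859375, 1058.0999755859375]] [487.5  72.2] [1832.  1439.8 1978.8 1426.5] [ -90.39   -3.2    90.   -177.32]
tube [[405.6000061035156, 418.79998779296875], [458.6000061035156, 328.70001220703125], [496.8999938964844, 353.8999938964844], [445.6000061035156, 442.0]] [451.7 385.9] [104.5  45.8 101.9  46.2] [ -59.51   33.34  120.22 -149.93]
tip [[460.0, 175.0, -1.0], [465.0, 170.0, 0.0], [562.0, 52.0, 113.0], [565.0, 48.0, 114.0], [566.0, 47.0, 111.0], [565.0, 48.0, 107.0]]
```

```bash
cat >> h.py <<'E'
TH=np.radians(-3.2); EX=np.array([np.cos(TH),np.sin(TH)]); EY=np.array([-np.sin(TH),np.cos(TH)]); O=np.array([591.9,-28.])
def tojig(P): d=np.asarray(P)[...,:2]-O; return np.stack([d@EX,d@EY],-1)
def fromjig(x,y): return O+x*EX+y*EY
E
python3 - <<'E'
from h import *
a=cam('top');b=cam('scene')
for c in (a,b):
    P=cloud(c).reshape(-1,3); j=tojig(P); k=(j[:,0]>-70)&(j[:,0]<60)&(j[:,1]>40)&(j[:,1]<110)&(P[:,2]>52)&(P[:,2]<200)&(c['z_map'].ravel()>0)
    q=np.c_[j[k],P[k,2]]; print(len(q),np.median(q,0).round(1),q.min(0).round(),q.max(0).round())
    if len(q)>5: print('angle',np.polyfit(q[:,0],q[:,2],1)); print('y pct',np.percentile(q[:,1],[5,25,50,75,95]).round(1))
im=a['frame'].min(-1)
# profile along jig y at given jig x, z
for x,z in ((-20,18),(10,18),(45,20),(-60,18),(38,28)):
    ys=np.arange(50,110,2); pts=np.array([[*fromjig(x,y),z] for y in ys]); uv=proj(a,pts).astype(np.float32)
    print(x,z,uv[0].round(1),dict(zip(ys.tolist(),cv2.remap(im,uv[:,:1],uv[:,1:],1).ravel().tolist())))
E
```

```text
86 [ 1.7 82.1 95.9] [-39.  76.  52.] [ 55.  93. 124.]
angle [-0.76800666 92.82845318]
y pct [76.8 79.1 82.1 85.2 87.9]
313 [ 0.6 75.3 84. ] [-38.  70.  52.] [ 47.  88. 120.]
angle [-0.7152903  85.81138175]
y pct [71.4 73.5 75.3 78.6 84.3]
-20 18 [291.1 179.2] {50: 217, 52: 217, 54: 217, 56: 217, 58: 217, 60: 217, 62: 217, 64: 217, 66: 217, 68: 217, 70: 215, 72: 212, 74: 207, 76: 201, 78: 194, 80: 193, 82: 191, 84: 192, 86: 191, 88: 188, 90: 188, 92: 188, 94: 188, 96: 188, 98: 188, 100: 188, 102: 188, 104: 189, 106: 189, 108: 190}
10 18 [291.6 170.6] {50: 219, 52: 219, 54: 219, 56: 219, 58: 220, 60: 220, 62: 220, 64: 220, 66: 221, 68: 219, 70: 217, 72: 213, 74: 206, 76: 197, 78: 190, 80: 185, 82: 188, 84: 190, 86: 193, 88: 193, 90: 192, 92: 191, 94: 191, 96: 191, 98: 191, 100: 190, 102: 190, 104: 190, 106: 190, 108: 190}
45 20 [292.1 160.5] {50: 212, 52: 215, 54: 217, 56: 218, 58: 218, 60: 218, 62: 218, 64: 217, 66: 215, 68: 211, 70: 205, 72: 200, 74: 193, 76: 188, 78: 184, 80: 182, 82: 180, 84: 180, 86: 185, 88: 194, 90: 203, 92: 211, 94: 207, 96: 199, 98: 185, 100: 178, 102: 174, 104: 185, 106: 196, 108: 203}
-60 18 [290.6 190.8] {50: 217, 52: 217, 54: 217, 56: 216, 58: 216, 60: 215, 62: 214, 64: 215, 66: 215, 68: 215, 70: 214, 72: 210, 74: 205, 76: 199, 78: 194, 80: 191, 82: 190, 84: 189, 86: 189, 88: 189, 90: 188, 92: 188, 94: 188, 96: 187, 98: 187, 100: 187, 102: 186, 104: 186, 106: 187, 108: 187}
38 28 [292.1 162. ] {50: 220, 52: 222, 54: 223, 56: 222, 58: 222, 60: 222, 62: 222, 64: 221, 66: 218, 68: 214, 70: 208, 72: 203, 74: 200, 76: 196, 78: 192, 80: 186, 82: 183, 84: 181, 86: 182, 88: 184, 90: 188, 92: 191, 94: 192, 96: 194, 98: 197, 100: 201, 102: 206, 104: 208, 106: 210, 108: 210}
```

Corner at jig y ≈ 75, so the bar's mid-line is at jig y ≈ 81. The stop angle is ≈ 0.72 rad. I turn the tool so its x is jig y and its y is jig x, close the gripper and move over the stop.

```bash
python3 -m pendant '[[0,0,0,0,8.5],[0,0,0,0,8.5],[0,0,0,0,8.5],[0,0,0,0,8.5],[0,0,0,0,8.5]]'
python3 -m pendant '[[0,0,0,0,8.5],[0,0,0,0,8.5],[0,0,0,0,8.0],[0,0,0,0,0]]'
python3 -m pendant '[[0,-0.032,0.0245,0,0],[0,-0.032,0.0245,0,0],[0,-0.032,0.0245,0,0],[0,-0.032,0.0245,0,0],[0,-0.032,0.0245,0,0]]'
python3 -m pendant '[[0,-0.032,0.0245,0,0],[0,-0.032,0.0245,0,0],[0,-0.032,0.0245,0,0],[0,-0.032,0.0245,0,0],[0,-0.032,0.0245,0,0]]'
python3 -m pendant '[[0,-0.032,0.0245,0,0],[0,-0.032,0.0245,0,0],[0,-0.031,0.0245,0,0],[0,-0.03,0.0245,0,0],[0,0,0,0,0]]'
cat > st.py <<'E'
from h import *
s=r.get_state();j=tojig(s['ee_pos']);o=np.array(s['orientation']);F=np.array(s['force']);x=o[:2,0]
print('t',round(s['clock'],2),'jig',j.round(1),'z',round(s['ee_pos'][2],1),'yaw',round(np.degrees(np.arctan2(x[1],x[0])),2),'tilt',o[2].round(3),'Fjig',round(F[:2]@EX,1),round(F[:2]@EY,1),round(F[2],1),'w',round(s['gripper_width'],1),'ff',s['finger_force'])
E
python3 st.py
```

```text
clock: 0.9
ee_pos: [249.0, 518.3, 214.9]
orientation: [[-0.366, 0.93, 0.0], [0.93, 0.366, 0.0], [0.0, 0.0, -1.0]]
force: [-0.2, -0.1, -0.0]
gripper_width: 12.3
finger_force: 0.0
clock: 1.3
ee_pos: [249.0, 518.3, 214.9]
orientation: [[0.055, 0.998, 0.0], [0.998, -0.055, 0.0], [0.0, 0.0, -1.0]]
force: [-0.4, 0.7, -0.2]
gripper_width: -0.0
finger_force: 0.0
clock: 1.8
ee_pos: [363.2, 350.6, 215.1]
orientation: [[0.051, 0.999, 0.001], [0.999, -0.051, 0.0], [0.0, 0.0, -1.0]]
force: [0.2, 0.0, 0.9]
gripper_width: -0.3
finger_force: 0.0
clock: 2.3
ee_pos: [476.8, 183.9, 215.1]
orientation: [[0.051, 0.999, 0.001], [0.999, -0.051, 0.0], [0.0, 0.001, -1.0]]
force: [-0.9, 0.5, 0.9]
gripper_width: 0.3
finger_force: 0.0
clock: 2.8
ee_pos: [569.6, 51.3, 214.3]
orientation: [[0.057, 0.998, 0.001], [0.998, -0.057, -0.001], [-0.001, 0.001, -1.0]]
force: [0.1, -0.5, 0.3]
gripper_width: 0.1
finger_force: 0.0
t 2.8 jig [-26.7  77.9] z 214.3 yaw 86.76 tilt [-0.001  0.001 -1.   ] Fjig 0.1 -0.4 0.3 w 0.1 ff 0.0
```

```bash
python3 -m pendant '[[0,0.003,-0.004,0.03,0],[0,0,0,0.03,0],[0,0,0,0.015,0],[0,0,0,0.01,0],[0,0,0,0.01,0]]' >/dev/null; python3 st.py
python3 -m pendant '[[0,0,0,0.01,0],[0,0,0,0.01,0],[0,0,0,0.01,0],[0,0,0,0.01,0],[0,0,0,0,0]]'>/dev/null; python3 st.py
python3 -m pendant '[[0,0,0,0.008,0],[0,0,0,0.005,0],[0,0,0,0.003,0],[0,0,0,0,0]]'>/dev/null; python3 st.py
```

```text
t 3.3 jig [-33.6  85. ] z 119.7 yaw 86.96 tilt [ 0.  0. -1.] Fjig -0.5 -0.3 0.6 w -0.2 ff 0.0
t 3.8 jig [-34.8  84.7] z 79.0 yaw 86.87 tilt [ 0.    -0.002 -1.   ] Fjig 0.4 -0.1 0.2 w -0.1 ff 0.0
t 4.2 jig [-33.5  84.6] z 63.4 yaw 86.84 tilt [ 0. -0. -1.] Fjig 0.7 -1.0 0.5 w 0.1 ff 0.00016684433035152324
```

Run:
```python
from h import *
b=cam('scene');a=cam('top')
im=np.hstack([cv2.resize(b['frame'][140:300,215:375],(400,400)),cv2.resize(a['frame'][125:225,250:350],(400,400))])
cv2.imwrite('pics/d.png',im[...,::-1])
```

```text
(no output)
```

View pics/d.png

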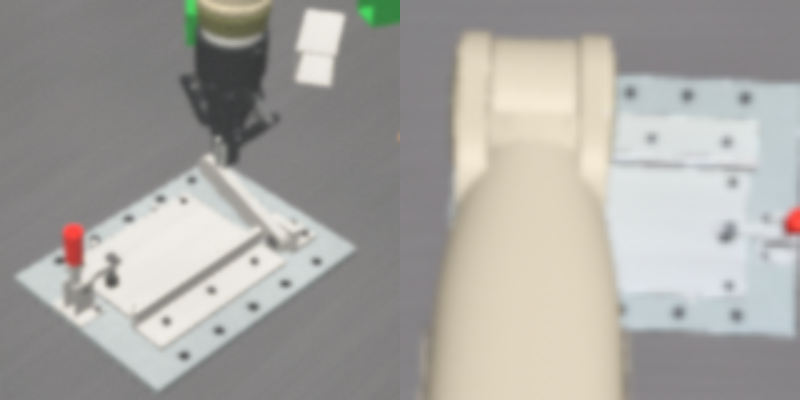

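The picture shows the bar lower than before, from hinge (285,240) to tip (210,165), with the fingers at its end. I'll measure the angle.

```bash
cat > bar.py <<'E'
from h import *
b=cam('scene'); P=cloud(b).reshape(-1,3); g=b['frame'].reshape(-1,3).min(-1); j=tojig(P)
for lo,hi in((-75,-60),(-60,-45),(-45,-30),(-30,-15),(-15,0),(0,15),(15,30)):
    k=(j[:,0]>lo)&(j[:,0]<hi)&(j[:,1]>64)&(j[:,1]<90)&(P[:,2]>26)&(P[:,2]<150)&(g>110)
    if k.sum()>2: print(lo,hi,k.sum(),'z pct',np.percentile(P[k,2],[50,80,95]).round(1),'y',np.percentile(j[k,1],[5,50,95]).round(1))
E
python3 bar.py; python3 st.py
```

```text
-60 -45 43 z pct [ 72.   82.6 100.2] y [71.7 74.8 81.6]
-45 -30 75 z pct [ 77.1 105.4 115.4] y [71.5 74.6 76.8]
-30 -15 73 z pct [ 71.   87.6 110.4] y [71.1 74.7 82.8]
-15 0 56 z pct [58.3 65.8 67.9] y [71.3 75.7 83.9]
0 15 55 z pct [50.9 59.8 62.2] y [72.1 75.  82.9]
15 30 45 z pct [48.6 54.9 57.9] y [73.3 75.9 84.7]
t 4.35 jig [-33.4  84.6] z 63.8 yaw 86.84 tilt [ 0.  0. -1.] Fjig -0.1 0.2 -0.4 w -0.1 ff 0.0
```

Run:
```python
from h import *
b=cam('scene'); s=r.get_state(); e=np.array(s['ee_pos'])
f=lambda x,y,z:[*fromjig(x,y),z]
pts=[e,e+[0,0,-14],f(52,81,28),f(52,75,28),f(30,75,38),f(52-122*np.cos(.37),75,28+122*np.sin(.37)),f(-80,75,18),f(30,-105,18),f(-80,-105,18)]
uv=proj(b,pts); print(uv.round(1).tolist())
im=cv2.resize(b['frame'][160:280,235:355],(800,800),interpolation=cv2.INTER_CUBIC)[:600]
for p in uv:
    q=((p-[235,160]+.5)*800/120).astype(int); cv2.circle(im,tuple(map(int,q)),4,(255,0,0),1)
cv2.imwrite('pics/e.png',im[...,::-1])
```

```text
[[304.3, 209.5], [304.1, 213.4], [325.6, 235.0], [324.1, 236.1], [318.3, 229.3], [294.6, 203.9], [289.5, 215.9], [269.4, 267.1], [241.1, 245.4]]
```

View pics/e.png

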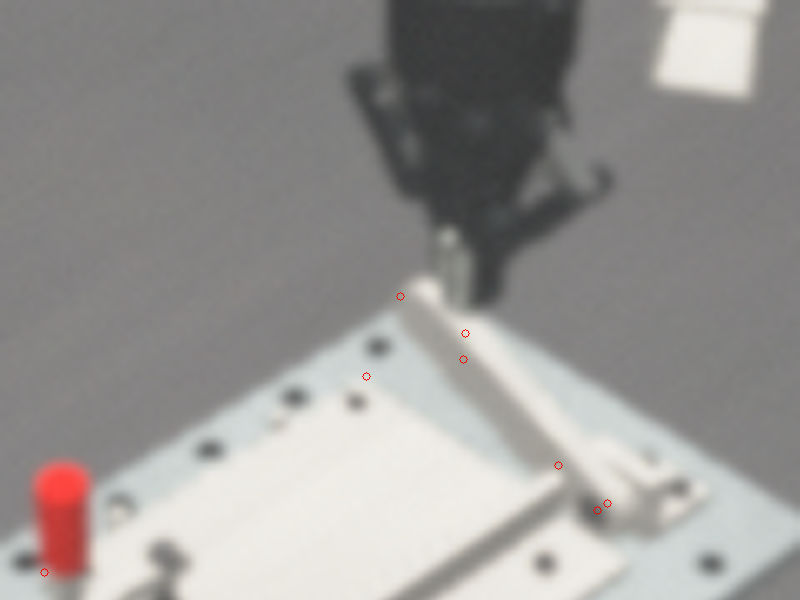

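The fingertip projects to (463,360) but is hidden by the bar. The fingers slid down on its +y side after lowering it to about 0.37 rad. I'll lift, shift towards −y and push again.

```bash
python3 -m pendant '[[0,0,0,-0.02,0],[0,0,0,-0.03,0],[0,-0.008,-0.003,-0.005,0],[0,0,0,0,0],[0,0,0,0,0]]' >/dev/null; python3 st.py; python3 bar.py
python3 -m pendant '[[0,0,0,0.01,0],[0,0,0,0.01,0],[0,0,0,0.006,0],[0,0,0,0,0]]'>/dev/null; python3 st.py
python3 -m pendant '[[0,0,0,0.006,0],[0,0,0,0.006,0],[0,0,0,0.006,0],[0,0,0,0,0]]'>/dev/null; python3 st.py; python3 bar.py
```

```text
t 4.9 jig [-37.   76.4] z 118.2 yaw 86.81 tilt [ 0.    -0.001 -1.   ] Fjig -0.5 -0.7 0.4 w -0.0 ff 0.0
-75 -60 3 z pct [58.1 66.5 70.7] y [75.6 76.4 78.6]
-60 -45 41 z pct [ 75.4  81.1 144. ] y [70.  74.6 82.3]
-45 -30 67 z pct [ 75.1  83.4 144.9] y [65.4 74.2 83.3]
-30 -15 56 z pct [ 66.8  72.7 135.6] y [69.6 74.6 83.6]
-15 0 52 z pct [56.5 64.2 68.5] y [70.8 75.7 84.8]
0 15 51 z pct [55.5 60.4 63.8] y [71.4 74.3 82.9]
15 30 49 z pct [47.4 54.3 57. ] y [71.9 75.3 84.5]
t 5.35 jig [-38.   76.7] z 90.8 yaw 86.85 tilt [ 0.    -0.004 -1.   ] Fjig -1.5 -0.2 0.3 w -0.0 ff 0.0
t 5.75 jig [-37.2  76.6] z 73.9 yaw 86.84 tilt [ 0.    -0.002 -1.   ] Fjig 0.2 -0.2 -0.1 w -0.1 ff 0.0
-60 -45 39 z pct [ 70.2  82.6 111.8] y [69.2 73.5 77.7]
-45 -30 87 z pct [ 79.4 114.1 126.1] y [64.9 72.5 79.9]
-30 -15 58 z pct [ 65.6  73.4 106.7] y [67.7 74.5 84.3]
-15 0 59 z pct [59.7 64.8 70.9] y [72.  75.7 85.3]
0 15 49 z pct [52.1 59.  63.7] y [71.2 75.4 83.5]
15 30 47 z pct [48.9 54.4 56.7] y [72.4 74.7 84.2]
```

Run:
```python
from h import *
b=cam('scene'); s=r.get_state(); e=np.array(s['ee_pos']); print(r.tip_extent, s['gripper_width'], np.array(s['force']).round(1))
f=lambda x,y,z:[*fromjig(x,y),z]
pts=[e,e+[0,0,-14],f(52,75,28),f(30,75,38),f(52-122*np.cos(.37),75,28+122*np.sin(.37))]
uv=proj(b,pts)
im=cv2.resize(b['frame'][160:280,235:355],(800,800),interpolation=cv2.INTER_CUBIC)[:600]
for p in uv:
    q=((p-[235,160]+.5)*800/120).astype(int); cv2.circle(im,tuple(map(int,q)),4,(255,0,0),1)
cv2.imwrite('pics/f.png',im[...,::-1])
```

```text
14.0 0.11177056120527436 [ 0.1 -0.3  0.2]
```

View pics/f.png

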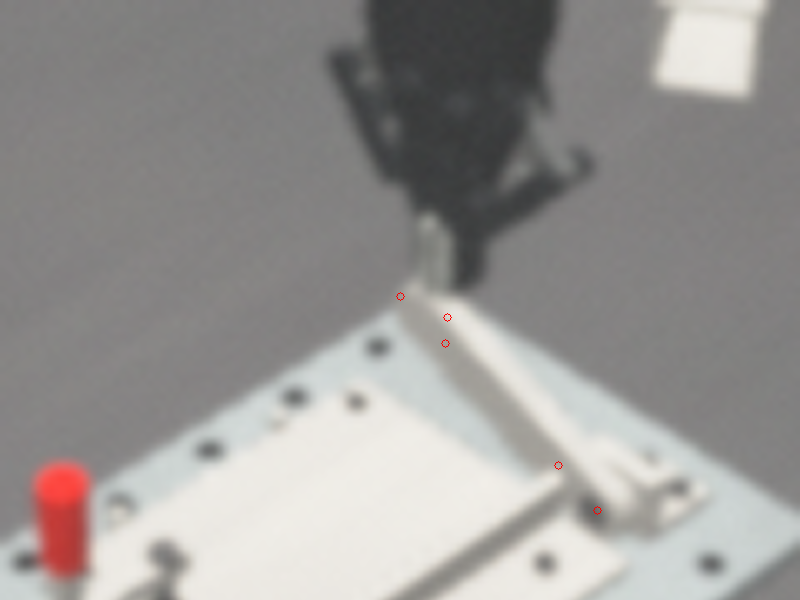

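Run:
```python
from h import *
b=cam('scene'); P=cloud(b); s=r.get_state(); print('tcp jig',tojig(s['ee_pos']).round(1),s['ee_pos'])
for v in range(186,208,2):
    print(v,[(u,*np.r_[tojig(P[v,u]),P[v,u,2]].round(0).astype(int).tolist(),int(b['frame'][v,u].min())) for u in(297,299,301,303,305,307)])
```

```text
tcp jig [-36.4  76.6] [559.80200081  50.5228185   75.00615088]
186 [(297, -45, 64, 148, 61), (299, -37, 62, 153, 62), (301, -27, 59, 160, 62), (303, -23, 63, 161, 62), (305, -18, 66, 161, 62), (307, -20, 76, 155, 61)]
188 [(297, -44, 63, 142, 66), (299, -37, 63, 147, 63), (301, -32, 65, 148, 61), (303, -22, 63, 154, 60), (305, -22, 70, 151, 63), (307, -25, 82, 143, 70)]
190 [(297, -46, 65, 134, 78), (299, -37, 64, 139, 67), (301, -32, 66, 141, 64), (303, -25, 66, 145, 63), (305, -23, 72, 142, 67), (307, -19, 75, 144, 72)]
192 [(297, -163, 189, -1, 105), (299, -40, 68, 129, 124), (301, -31, 65, 135, 86), (303, -22, 64, 141, 63), (305, -20, 69, 139, 63), (307, -9, 65, 148, 63)]
194 [(297, -156, 183, -2, 117), (299, -36, 63, 127, 133), (301, -30, 65, 129, 111), (303, -23, 64, 134, 71), (305, -20, 70, 132, 62), (307, -6, 62, 144, 66)]
196 [(297, -50, 71, 108, 120), (299, -39, 67, 116, 128), (301, -32, 67, 121, 135), (303, -29, 72, 119, 87), (305, -19, 69, 126, 63), (307, -21, 79, 120, 76)]
198 [(297, -51, 72, 101, 122), (299, -39, 67, 110, 125), (301, -28, 63, 118, 134), (303, -27, 70, 115, 87), (305, -23, 74, 115, 65), (307, -22, 80, 113, 86)]
200 [(297, -133, 159, 1, 131), (299, -33, 62, 109, 124), (301, -32, 68, 107, 131), (303, -27, 70, 108, 85), (305, -22, 73, 109, 66), (307, -21, 79, 107, 92)]
202 [(297, -129, 155, -3, 163), (299, -40, 69, 95, 143), (301, -29, 65, 103, 137), (303, -27, 71, 101, 88), (305, -22, 73, 103, 80), (307, -105, 173, 2, 107)]
204 [(297, -55, 77, 75, 171), (299, -47, 77, 79, 185), (301, -28, 65, 97, 168), (303, -29, 73, 92, 148), (305, -107, 168, -5, 129), (307, -99, 168, 0, 129)]
206 [(297, -50, 72, 74, 155), (299, -45, 75, 75, 171), (301, -36, 73, 81, 204), (303, -32, 77, 81, 217), (305, -86, 145, 13, 189), (307, -94, 163, -2, 149)]
```

The depth map shows the finger's front face ending around z ≈ 90, just above the bar (≈ 80) and on top of it, so there was no slip. I'll keep pushing down in small steps and watch the force.

```bash
python3 -m pendant '[[0,0.003,-0.004,0.006,0],[0,0,0,0.006,0],[0,0,0,0.004,0],[0,0,0,0,0],[0,0,0,0,0]]' >/dev/null; python3 st.py
python3 -m pendant '[[0,0,0,0.004,0],[0,0,0,0.004,0],[0,0,0,0.003,0],[0,0,0,0,0],[0,0,0,0,0]]'>/dev/null; python3 st.py; python3 bar.py
```

```text
t 6.4 jig [-40.6  79.6] z 58.7 yaw 86.84 tilt [ 0. -0. -1.] Fjig -0.6 -0.0 0.5 w 0.3 ff 0.0
t 6.9 jig [-40.6  79.6] z 47.6 yaw 86.84 tilt [ 0. -0. -1.] Fjig -0.3 -1.0 0.5 w -0.4 ff 0.0
-75 -60 13 z pct [50.6 55.3 60.7] y [72.9 75.2 78.2]
-60 -45 44 z pct [55.8 76.8 94.3] y [70.7 73.5 77.9]
-45 -30 77 z pct [66.2 88.7 99.2] y [67.1 71.4 78.9]
-30 -15 54 z pct [55.7 60.  77. ] y [69.6 75.1 86.2]
-15 0 52 z pct [48.9 54.4 56.5] y [70.8 74.7 83.6]
0 15 44 z pct [46.4 50.7 53.3] y [71.7 75.6 84.4]
15 30 41 z pct [44.6 46.9 50.1] y [72.1 75.3 84.1]
```

```bash
python3 -m pendant '[[0,0,0,0.004,0],[0,0,0,0.004,0],[0,0,0,0.003,0],[0,0,0,0,0]]' >/dev/null; python3 st.py
python3 -m pendant '[[0,0,0,0.003,0],[0,0,0,0.002,0],[0,0,0,0,0]]'>/dev/null; python3 st.py; python3 bar.py
```

```text
t 7.35 jig [-40.9  79.6] z 36.2 yaw 86.84 tilt [ 0.    -0.001 -1.   ] Fjig 0.2 -0.0 -0.3 w 0.2 ff 0.0
t 7.65 jig [-40.6  79.6] z 31.5 yaw 86.84 tilt [ 0. -0. -1.] Fjig -0.6 0.5 -0.6 w 0.1 ff 0.0
-75 -60 15 z pct [34.9 41.6 45.5] y [71.9 74.2 78.7]
-60 -45 36 z pct [39.  63.5 79. ] y [69.1 73.9 77.4]
-45 -30 66 z pct [57.3 76.6 82.5] y [65.9 70.7 77.1]
-30 -15 44 z pct [44.6 51.3 67.1] y [71.7 75.  84.9]
-15 0 44 z pct [41.1 44.7 47.7] y [71.7 74.9 85. ]
0 15 55 z pct [ 43.2 145.6 148.5] y [70.2 77.1 85. ]
15 30 38 z pct [ 40.7  44.7 138.7] y [71.  75.8 85.8]
```

```bash
python3 -m pendant '[[0,0,0,0.002,0],[0,0,0,0.002,0],[0,0,0,0,0]]'>/dev/null; python3 st.py; python3 bar.py
```

```text
t 8.0 jig [-40.6  79.6] z 27.6 yaw 86.84 tilt [ 0. -0. -1.] Fjig 0.6 0.4 -0.1 w 0.3 ff 0.0
-75 -60 17 z pct [32.2 39.9 43. ] y [71.7 74.5 79.4]
-60 -45 30 z pct [43.5 66.1 81.7] y [67.9 73.  77.1]
-45 -30 63 z pct [57.  70.1 79.5] y [66.6 71.  79.3]
-30 -15 41 z pct [40.5 44.  56.6] y [71.4 75.4 85.7]
-15 0 36 z pct [40.8 43.3 91.2] y [70.2 74.8 83.7]
0 15 59 z pct [ 42.4 139.5 144.8] y [71.4 76.8 85.2]
15 30 38 z pct [ 39.4  43.6 138.1] y [72.5 76.1 84.4]
```

```bash
for i in 1; do python3 -m pendant '[[0,0,0,0.002,0],[0,0,0,0,0]]'>/dev/null; python3 st.py; python3 -m pendant '[[0,0,0,0.002,0],[0,0,0,0,0]]'>/dev/null; python3 st.py;  done
```

```text
t 8.25 jig [-40.5  79.6] z 25.7 yaw 86.84 tilt [ 0.  0. -1.] Fjig 1.1 -0.3 -0.2 w -0.3 ff 0.0
t 8.45 jig [-40.3  79.6] z 25.5 yaw 86.85 tilt [-0.     0.001 -1.   ] Fjig -4.1 -0.9 12.7 w -0.1 ff 6.394506990909576
```

```bash
python3 -m pendant '[[0,0,0,0.002,0],[0,0,0,0.001,0],[0,0,0,0,0],[0,0,0,0,0]]'>/dev/null; python3 st.py; python3 -m pendant '[[0,0,0,-0.003,0],[0,0,0,-0.01,0],[0,0,0,-0.03,0],[0.0854,0,0,-0.05,0],[0.0854,0,0,-0.03,0]]'>/dev/null;python3 -m pendant '[[0.0854,0.03,-0.05,0,0],[0.0854,0.03,-0.03,0,0],[0.0854,0.04,0,0,0],[0.0854,0.04,0,0,0],[0.0854,0,0,0,0]]'>/dev/null; python3 st.py; python3 bar.py
python3 - <<'E'
from h import *
b=cam('scene'); s=r.get_state(); e=np.array(s['ee_pos'])
f=lambda x,y,z:[*fromjig(x,y),z]
pts=[e,e+[0,0,-14],f(-70,75,42),f(-70,87,42),f(40,75,42),f(30,75,38)]
uv=proj(b,pts)
im=cv2.resize(b['frame'][120:280,215:428],(800,600),interpolation=cv2.INTER_CUBIC)
for p in uv:
    q=((p-[215,120]+.5)*3.75).astype(int); cv2.circle(im,tuple(map(int,q)),4,(255,0,0),1)
cv2.imwrite('pics/g.png',im[...,::-1])
E
```

```text
t 8.85 jig [-40.1  79.6] z 25.3 yaw 86.86 tilt [-0.     0.003 -1.   ] Fjig -11.5 -0.2 32.5 w 0.2 ff 16.14099696278572
t 9.85 jig [-113.7  219.1] z 144.2 yaw 87.14 tilt [ 0.002  0.001 -1.   ] Fjig 0.9 -0.8 0.1 w 85.5 ff 0.0
-75 -60 8 z pct [33.8 35.8 39.2] y [71.3 73.7 80.9]
-60 -45 31 z pct [38.  41.2 42.5] y [72.3 76.  85.2]
-45 -30 29 z pct [39.3 41.2 42. ] y [71.8 76.6 83.1]
-30 -15 36 z pct [38.  40.7 42.3] y [72.4 75.4 86.9]
-15 0 29 z pct [38.7 40.4 42.4] y [72.2 76.1 83.5]
0 15 32 z pct [39.  42.1 43.4] y [70.7 74.9 83.4]
15 30 27 z pct [39.6 42.  43.4] y [70.7 74.9 84.5]
```

View pics/g.png

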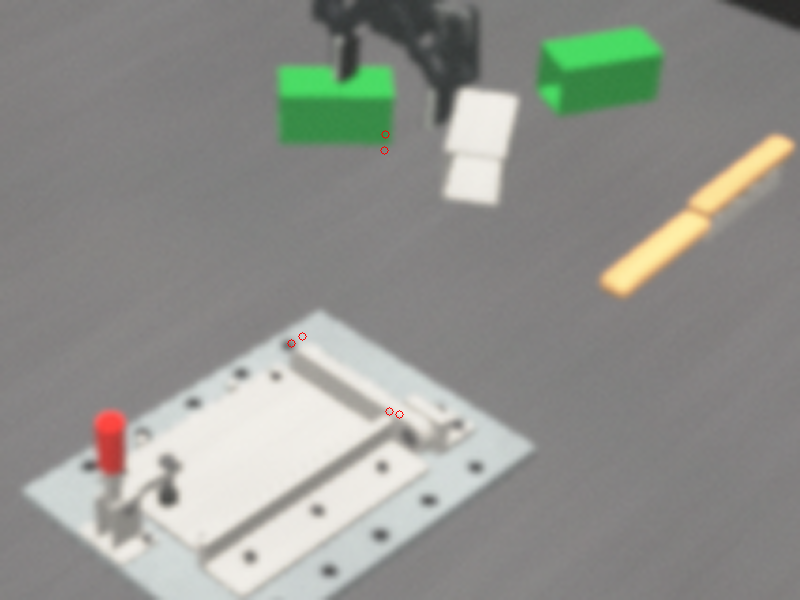

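The stop is level: bar top ≈ 42 all along, and the circles at (291,343) and (389,411) sit on it. The real fingertips stand about 16 mm behind the TCP when shut and about 29 mm when open. That shows both in the image (tips around (392,101) against the expected (384,150)) and from the contact at z = 25.5. I'll plan grasp heights with that. Next is the move to the tube.

```bash
python3 -m pendant '[[0.0854,0,0,0,-8.4],[0.0854,0,0,0,-8.4],[0.0854,0,0,0,-8.4],[0.0854,0,0,0,-8.2],[0.0854,0,0,0,0]]'>/dev/null
cat > d.py <<'E'
from h import *; import sys
s=r.get_state(); o=np.array(s['orientation']); t=np.array([float(v) for v in sys.argv[1:3]])
print('tool dx,dy mm',((t-s['ee_pos'][:2])@o[:2,:2]).round(1),'z',round(s['ee_pos'][2],1))
E
python3 d.py 450.5 387; python3 st.py
python3 - <<'E'
from h import *
a=cam('top')
for t in (140,150):
    C,c,L,A=rectfit(a,(185,216),50,0,t); print(C.round(1).tolist(),c.round(1),L.round(1),A.round(2))
b=cam('scene')
P=cloud(b)[135:185,325:365].reshape(-1,3); g=b['frame'][135:185,325:365].reshape(-1,3).astype(int)
k=(g.min(-1)>150)&(P[:,2]>42)&(P[:,2]<62)&(abs(P[:,0]-450)<80)&(abs(P[:,1]-387)<80); q=P[k]; u=np.array([np.cos(np.radians(120.2)),np.sin(np.radians(120.2))]);v=np.array([-u[1],u[0]])
d=q[:,:2]-[450.5,387]; print(k.sum(),np.median(q[:,2]),np.percentile(d@u,[2,50,98]).round(1),np.percentile(d@v,[2,50,98]).round(1))
E
```

```text
tool dx,dy mm [189.   63.2] z 143.8
t 10.45 jig [-113.3  213.8] z 143.8 yaw 120.14 tilt [-0.    -0.001 -1.   ] Fjig -0.2 -0.9 -0.4 w 85.3 ff 0.0
[[401.70001220703125, 419.6000061035156], [458.0, 324.6000061035156], [500.1000061035156, 353.29998779296875], [446.3999938964844, 445.29998779296875]] [451.5 385.7] [110.5  50.9 106.6  51.5] [ -59.38   34.33  120.25 -150.09]
[[403.70001220703125, 419.29998779296875], [458.20001220703125, 326.70001220703125], [498.5, 353.5], [446.0, 443.6000061035156]] [451.6 385.8] [107.4  48.4 104.3  48.8] [ -59.51   33.64  120.23 -150.03]
267 48.47631867136646 [-54.1  -7.5  47.5] [-20.8   2.9  26.8]
```

```bash
python3 -m pendant '[[0.0854,0.038,0.013,0,0],[0.0854,0.038,0.013,0,0],[0.0854,0.038,0.013,0,0],[0.0854,0.038,0.012,0.01,0],[0.0854,0.036,0.012,0.01,0]]'>/dev/null; python3 -m pendant '[[0.0854,0,0,0.02,0],[0.0854,0,0,0.02,0],[0.0854,0,0,0.02,0],[0.0854,0,0,0,0],[0.0854,0,0,0,0]]'>/dev/null; python3 st.py; python3 d.py 450.5 386
python3 - <<'E'
from h import *
b=cam('scene');s=r.get_state(); e=np.array(s['ee_pos'])
im=cv2.resize(b['frame'][100:190,285:405],(800,600),interpolation=cv2.INTER_CUBIC)
for p in proj(b,[e,[450.5,386,50],[450.5,386,0]]):
    q=((p-[285,100]+.5)*6.667).astype(int); cv2.circle(im,tuple(map(int,q)),4,(255,0,0),1)
cv2.imwrite('pics/h.png',im[...,::-1])
E
```

```text
t 11.55 jig [-164.6  406.4] z 63.9 yaw 120.13 tilt [-0.    -0.001 -1.   ] Fjig -0.3 0.3 -0.3 w 85.3 ff 0.0
tool dx,dy mm [-0.9 -0.3] z 63.9
```

View pics/h.png

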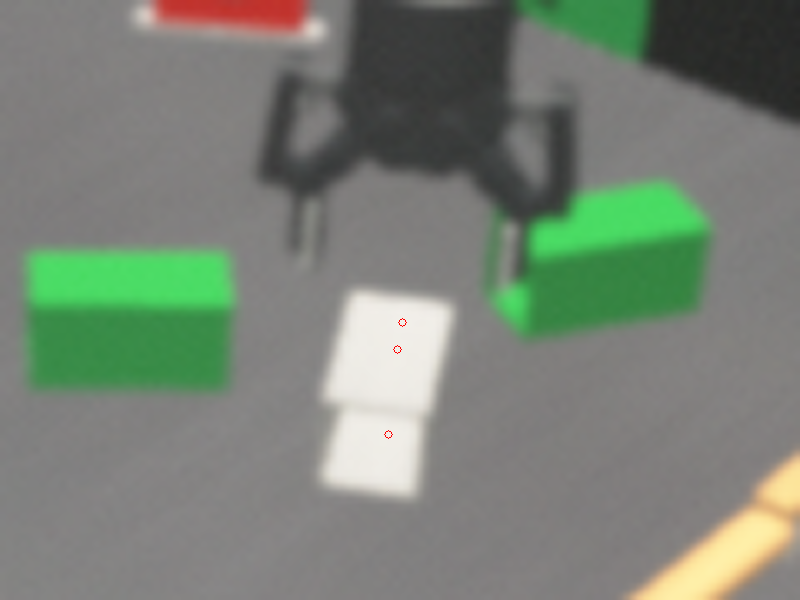

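Tips open at (310,268) and (510,290), about 25–29 mm above the TCP circle, so the offset is confirmed. The tube's top is centred at (388,350). The gripper sits about 6–9 mm too far along tool +y, so I correct that and lower.

```bash
python3 -m pendant '[[0.0854,-0.001,-0.006,0.02,0],[0.0854,0,0,0.015,0],[0.0854,0,0,0.012,0],[0.0854,0,0,0.012,0],[0.0854,0,0,0,0]]'>/dev/null; python3 st.py
python3 -m pendant '[[0.03,0,0,0,0],[0.03,0,0,0,0],[0.03,0,0,0,0],[0.03,0,0,0,0],[0.03,0,0,0,0]]' 80 >/dev/null; python3 st.py
python3 -m pendant '[[0.03,0,0,0,0],[0.03,0,0,-0.005,0],[0.03,0,0,-0.015,0],[0.03,0,0,-0.02,0],[0.03,0,0,0,0]]' >/dev/null; python3 st.py
```

```text
t 12.1 jig [-169.5  402.2] z 3.8 yaw 120.22 tilt [-0.    -0.002 -1.   ] Fjig -0.7 -0.4 -0.3 w 85.5 ff 0.0
t 12.6 jig [-168.   403.5] z 6.2 yaw 120.24 tilt [ 0.     0.003 -1.   ] Fjig 0.6 0.3 6.1 w 49.1 ff 85.01271396875381
t 13.1 jig [-168.1  403.5] z 46.6 yaw 120.25 tilt [ 0.     0.003 -1.   ] Fjig 1.1 0.9 -4.7 w 48.8 ff 84.32683646678925
```

Gripped (width 49, weight −4.7 N). I carry it to a pre-place pose short of the corner.

```bash
python3 -m pendant '[[0.03,0,0,-0.03,8.4],[0.03,0,0,-0.03,8.4],[0.03,0,0,0,8.4],[0.03,0,0,0,8.2],[0.03,0,0,0,0]]' >/dev/null; python3 st.py
python3 -m pendant '[[0.03,-0.02,0.008,0,0],[0.03,-0.039,0.0155,0,0],[0.03,-0.039,0.0155,0,0],[0.03,-0.039,0.0155,0,0],[0.03,-0.039,0.0155,0,0]]' >/dev/null
python3 -m pendant '[[0.03,-0.039,0.0155,0,0],[0.03,-0.039,0.0155,0,0],[0.03,-0.039,0.0155,0,0],[0.03,-0.039,0.0155,0,0],[0.03,-0.039,0.0155,0,0]]' >/dev/null
python3 -m pendant '[[0.03,-0.02,0.008,0,0],[0.03,0,0,0,0],[0.03,0,0,0,0]]' >/dev/null;  python3 st.py
```

```text
t 13.6 jig [-169.8  402.2] z 103.6 yaw 86.82 tilt [-0.001 -0.002 -1.   ] Fjig -0.9 0.1 -5.2 w 48.5 ff 84.92851942777634
t 14.9 jig [-14.1  11.5] z 103.6 yaw 86.9 tilt [ 0.001 -0.003 -1.   ] Fjig -0.7 0.3 -5.3 w 48.8 ff 84.847232401371
```

```bash
python3 -m pendant '[[0.03,0,0,0.02,0],[0.03,0,0,0.02,0],[0.03,0,0,0.013,0],[0.03,0,0,0,0],[0.03,0,0,0,0]]' >/dev/null;  python3 st.py
cat > v.py <<'E'
from h import *; import sys
b=cam('scene');s=r.get_state(); z=s['ee_pos'][2]-6.2; j=tojig(s['ee_pos'])
f=lambda x,y,zz:[*fromjig(x,y),zz]
P=cloud(b).reshape(-1,3);J=tojig(P);g=b['frame'].reshape(-1,3).min(-1)
k=(g>120)&(abs(J[:,0]-j[0])<45)&(abs(J[:,1]-j[1])<75)&(P[:,2]>45)&(P[:,2]<z+62)
q=np.c_[J[k],P[k,2]]; print('pts',k.sum(),'top z',np.percentile(q[:,2],[80,90,95,98]).round(1))
e=q[(q[:,2]<z+40)]; 
xs=q[(abs(q[:,0]-j[0]-25)<9)&(q[:,2]<z+42)&(q[:,1]>j[1]-40)&(q[:,1]<j[1]+40)]; ys=q[(abs(q[:,1]-j[1]+50)<12)&(q[:,2]<z+42)&(abs(q[:,0]-j[0])<18)]
print('+x face x med',np.median(xs[:,0]).round(1) if len(xs) else None,len(xs),'-y face y med',np.median(ys[:,1]).round(1) if len(ys) else None,len(ys))
u0,v0=proj(b,f(j[0],j[1],z+25))[0].round().astype(int)-[60,45]
im=cv2.resize(b['frame'][v0:v0+90,u0:u0+120],(800,600),interpolation=cv2.INTER_CUBIC)
pts=[f(j[0]+sx*25,j[1]+sy*50,z+h) for sx in(-1,1) for sy in(-1,1) for h in(0,50)]+[f(30,75,38),f(30,-110,38),f(-70,75,42)]
for p in proj(b,pts):
    q=((p-[u0,v0]+.5)*6.667).astype(int); cv2.circle(im,tuple(map(int,q)),4,(255,0,0),1)
cv2.imwrite('pics/'+sys.argv[1],im[...,::-1])
E
python3 v.py i.png
```

```text
t 15.4 jig [-13.6  12.6] z 51.9 yaw 86.94 tilt [ 0.    -0.001 -1.   ] Fjig -0.1 0.3 -4.6 w 48.8 ff 84.73473161458969
pts 778 top z [94.7 96.1 97.2 98.8]
+x face x med 12.6 196 -y face y med -33.6 38
```

View pics/i.png

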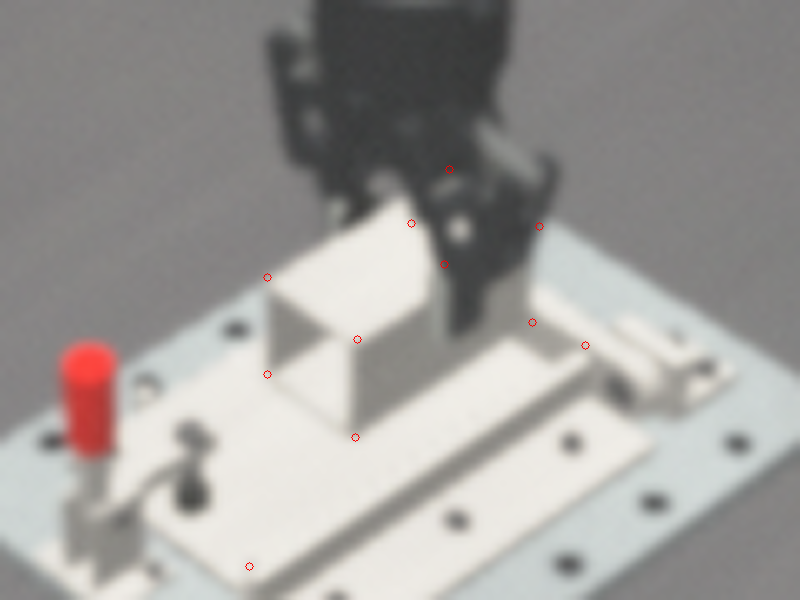

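The tube's edges match the predicted corners within about 2 mm (near end at (267,277)–(355,437)). The finger end at (460,335) is above fence height. The gaps are about 18 mm to the fence and 12 mm to the stop. Next I lower it onto the plate.

```bash
python3 -m pendant '[[0.03,0,0,0.01,0],[0.03,0,0,0.01,0],[0.03,0,0,0.004,0],[0.03,0,0,0,0],[0.03,0,0,0,0]]' >/dev/null;  python3 st.py
python3 -m pendant '[[0.03,0,0,0.002,0],[0.03,0,0,0,0]]' >/dev/null;  python3 st.py
python3 -m pendant '[[0.03,0,0,0.001,0],[0.03,0,0,0,0]]' >/dev/null;  python3 st.py
python3 -m pendant '[[0.03,0,0,0.001,0],[0.03,0,0,0,0]]' >/dev/null;  python3 st.py
```

```text
t 15.95 jig [-13.3  11.8] z 27.7 yaw 86.84 tilt [ 0. -0. -1.] Fjig -0.5 0.3 -3.7 w 48.7 ff 84.89077627658844
t 16.15 jig [-13.1  11.8] z 25.9 yaw 86.84 tilt [ 0.  0. -1.] Fjig 0.7 0.5 -4.6 w 48.7 ff 84.89269405603409
t 16.35 jig [-13.2  11.8] z 24.9 yaw 86.84 tilt [ 0.  0. -1.] Fjig -1.3 -0.3 -3.5 w 48.8 ff 84.89240616559982
t 16.55 jig [-13.1  11.8] z 24.2 yaw 86.84 tilt [-0.  0. -1.] Fjig -0.7 0.3 -1.8 w 48.5 ff 84.92829144001007
```

Contact is at the predicted height. Now I slide to the fence.

```bash
python3 -m pendant '[[0.03,0,0.005,0.0005,0],[0.03,0,0.005,0,0],[0.03,0,0.003,0,0],[0.03,0,0,0,0]]' >/dev/null;  python3 st.py
python3 -m pendant '[[0.03,0,0.002,0,0],[0.03,0,0.001,0,0],[0.03,0,0,0,0]]' >/dev/null;  python3 st.py
python3 -m pendant '[[0.03,0,0.001,0,0],[0.03,0,0.001,0,0],[0.03,0,0,0,0]]' >/dev/null;  python3 st.py
```

```text
t 16.95 jig [-0.4 11.9] z 24.2 yaw 86.85 tilt [-0. -0. -1.] Fjig -6.1 0.1 6.1 w 48.7 ff 86.10028356313705
t 17.25 jig [ 1.7 11.9] z 24.3 yaw 86.85 tilt [-0.    -0.002 -1.   ] Fjig -7.0 0.6 7.7 w 49.1 ff 86.35331243276596
t 17.55 jig [ 3.5 11.9] z 24.2 yaw 86.85 tilt [-0.    -0.002 -1.   ] Fjig -7.5 -0.5 8.7 w 48.5 ff 86.536003947258
```

```bash
python3 -m pendant '[[0.03,0,0.001,-0.0003,0],[0.03,0,0.001,0,0],[0.03,0,0,0,0]]' >/dev/null;  python3 st.py
python3 -m pendant '[[0.03,0,0.001,0,0],[0.03,0,0.001,0,0],[0.03,0,0,0,0]]' >/dev/null;  python3 st.py
python3 -m pendant '[[0.03,0,0.001,0,0],[0.03,0,0,0,0]]' >/dev/null;  python3 st.py
```

```text
t 17.85 jig [ 3.5 11.9] z 24.3 yaw 86.86 tilt [-0.    -0.005 -1.   ] Fjig -11.7 -0.9 10.7 w 48.7 ff 86.80490434169769
t 18.15 jig [ 3.5 11.9] z 24.4 yaw 86.85 tilt [-0.001 -0.009 -1.   ] Fjig -17.7 -1.6 16.3 w 48.7 ff 87.28061020374298
t 18.35 jig [ 3.5 11.9] z 24.4 yaw 86.86 tilt [-0.001 -0.01  -1.   ] Fjig -19.9 -1.5 18.9 w 48.4 ff 87.55859792232513
```

Fence contact at jig x = 3.5, where the force starts to build. I ease off the downward force and slide towards the stop.

```bash
python3 -m pendant '[[0.03,0.001,-0.001,-0.0008,0],[0.03,0.003,0,0,0],[0.03,0.003,0,0,0],[0.03,0,0,0,0]]' >/dev/null;  python3 st.py
python3 -m pendant '[[0.03,0.002,0,0,0],[0.03,0.001,0,0,0],[0.03,0,0,0,0]]' >/dev/null;  python3 st.py
python3 -m pendant '[[0.03,0.001,0,0,0],[0.03,0.001,0,0,0],[0.03,0,0,0,0]]' >/dev/null;  python3 st.py
```

```text
t 18.75 jig [ 3.4 13.7] z 24.7 yaw 86.68 tilt [-0.01 -0.01 -1.  ] Fjig -16.5 -17.1 12.1 w 48.9 ff 86.96755349636078
t 19.05 jig [ 3.4 16. ] z 24.8 yaw 86.64 tilt [-0.011 -0.01  -1.   ] Fjig -18.4 -19.3 12.8 w 48.8 ff 87.01402634382248
t 19.35 jig [ 3.4 17.9] z 24.7 yaw 86.63 tilt [-0.011 -0.01  -1.   ] Fjig -17.4 -19.7 12.9 w 48.7 ff 87.05742180347443
```

```bash
python3 -m pendant '[[0.03,0.001,0,0,0],[0.03,0.001,0,0,0],[0.03,0.001,0,0,0],[0.03,0,0,0,0]]' >/dev/null;  python3 st.py
python3 -m pendant '[[0.03,0.001,0,0,0],[0.03,0.001,0,0,0],[0.03,0,0,0,0]]' >/dev/null;  python3 st.py
python3 -m pendant '[[0.03,0.001,0,0,0],[0.03,0.001,0,0,0],[0.03,0,0,0,0]]' >/dev/null;  python3 st.py
```

```text
t 19.75 jig [ 3.3 20.9] z 24.7 yaw 86.63 tilt [-0.011 -0.01  -1.   ] Fjig -16.8 -19.2 13.4 w 48.6 ff 87.05369621515274
t 20.05 jig [ 3.4 22.8] z 24.7 yaw 86.63 tilt [-0.011 -0.01  -1.   ] Fjig -17.7 -19.2 12.5 w 48.8 ff 87.06210225820541
t 20.35 jig [ 3.4 24.8] z 24.7 yaw 86.63 tilt [-0.011 -0.01  -1.   ] Fjig -18.5 -19.6 13.4 w 48.6 ff 87.0695748925209
```

```bash
for i in 1 ; do python3 -m pendant '[[0.03,0.001,0,0,0],[0.03,0.001,0,0,0],[0.03,0,0,0,0]]' >/dev/null;  python3 st.py
python3 -m pendant '[[0.03,0.001,0,0,0],[0.03,0.001,0,0,0],[0.03,0,0,0,0]]' >/dev/null;  python3 st.py; done
python3 - <<'E'
from h import *
b=cam('scene');P=cloud(b).reshape(-1,3);J=tojig(P);g=b['frame'].reshape(-1,3).min(-1)
k=(g>100)&(P[:,2]>40)&(P[:,2]<75)&(J[:,0]>-25)&(J[:,0]<34)&(J[:,1]>-60)&(J[:,1]<60)
q=np.c_[J[k],P[k,2]]; print(np.percentile(q[:,1],[0,1,2,5]).round(1),np.percentile(q[:,0],[2,50,95,98]).round(1))
ys=q[(q[:,1]<-10)]; print(len(ys),np.sort(ys[:,1])[:12].round(1))
E
```

```text
t 20.65 jig [ 3.4 25.3] z 24.9 yaw 86.6 tilt [-0.014 -0.01  -1.   ] Fjig -18.2 -23.9 13.5 w 48.5 ff 86.95181608200073
t 20.95 jig [ 3.4 25.4] z 25.1 yaw 86.55 tilt [-0.018 -0.01  -1.   ] Fjig -18.8 -30.5 14.5 w 49.2 ff 87.05168277025223
[-27.9 -27.1 -26.2 -24.5] [-20.1   8.3  31.1  32.5]
151 [-27.9 -27.8 -27.4 -27.3 -27.3 -27.1 -26.5 -26.4 -26.3 -26.2 -26.2 -26.1]
```

Stop contact is at jig y = 25.4, where y stalls and the force rises. The tool has pitched slightly (0.018), so I relax the y push a little, press down to keep the tube flat, then push again.

```bash
python3 -m pendant '[[0.03,-0.003,0,0.001,0],[0.03,-0.002,0,0.0005,0],[0.03,0,0,0,0],[0.03,0,0,0,0]]' >/dev/null;  python3 st.py
python3 -m pendant '[[0.03,0,0,0.001,0],[0.03,0,0,0,0],[0.03,0,0,0,0]]' >/dev/null;  python3 st.py
```

```text
t 21.4 jig [ 3.4 25.2] z 24.4 yaw 86.7 tilt [-0.009 -0.009 -1.   ] Fjig -19.7 -15.9 19.3 w 48.3 ff 87.88787305355072
t 21.7 jig [ 3.4 25.1] z 24.4 yaw 86.7 tilt [-0.009 -0.008 -1.   ] Fjig -22.7 -16.0 27.0 w 48.5 ff 88.54770094156265
```

```bash
python3 -m pendant '[[0.03,0.002,0.0005,0,0],[0.03,0.001,0.0005,0,0],[0.03,0,0,0,0],[0.03,0,0,0,0]]' >/dev/null;  python3 st.py
python3 -m pendant '[[0.03,0.002,0,0.0005,0],[0.03,0,0,0,0],[0.03,0,0,0,0]]' >/dev/null;  python3 st.py
```

```text
t 22.1 jig [ 3.5 25.2] z 24.5 yaw 86.62 tilt [-0.014 -0.01  -1.   ] Fjig -26.2 -26.0 29.6 w 48.8 ff 89.0839621424675
t 22.4 jig [ 3.5 25.2] z 24.6 yaw 86.56 tilt [-0.018 -0.01  -1.   ] Fjig -26.8 -31.7 32.4 w 49.0 ff 89.11757826805115
```

```bash
python3 - <<'E'
from h import *
b=cam('scene'); f=lambda x,y,z:[*fromjig(x,y),z]
im=cv2.resize(b['frame'][170:275,230:370],(800,600),interpolation=cv2.INTER_CUBIC)
pts=[f(5+sx*25,25+sy*50,18+h) for sx in(-1,1) for sy in(-1,1) for h in(0,50)]+[f(30,-110,38),f(-70,75,42)]
for p in proj(b,pts):
    q=((p-[230,170]+.5)*5.714).astype(int); cv2.circle(im,tuple(map(int,q)),3,(255,0,0),1)
cv2.imwrite('pics/j.png',im[...,::-1])
P=cloud(b).reshape(-1,3);J=tojig(P);g=b['frame'].reshape(-1,3).min(-1)
k=(g>190)&(P[:,2]>62)&(P[:,2]<76)&(J[:,0]>-18)&(J[:,0]<26)&(J[:,1]>-24)&(J[:,1]<74)
A=np.c_[J[k],np.ones(k.sum())]; c=np.linalg.lstsq(A,P[k,2],rcond=None)[0]; print(k.sum(),'top plane slopes',c.round(3),np.median(P[k,2]),np.percentile(J[k,1],[1,50,99]))
E
python3 bar.py; python3 st.py
```

```text
251 top plane slopes [-4.0000e-03 -2.0000e-03  6.7756e+01] 67.7355313801429 [-23.133289     5.83920816  43.06719856]
-60 -45 14 z pct [39.6 42.5 43.1] y [73.  76.7 79. ]
15 30 12 z pct [41.9 45.1 48.3] y [65.8 72.  82.4]
t 22.5 jig [ 3.4 25.2] z 24.6 yaw 86.56 tilt [-0.018 -0.01  -1.   ] Fjig -26.3 -31.8 32.4 w 48.9 ff 89.11786526441574
```

View pics/j.png

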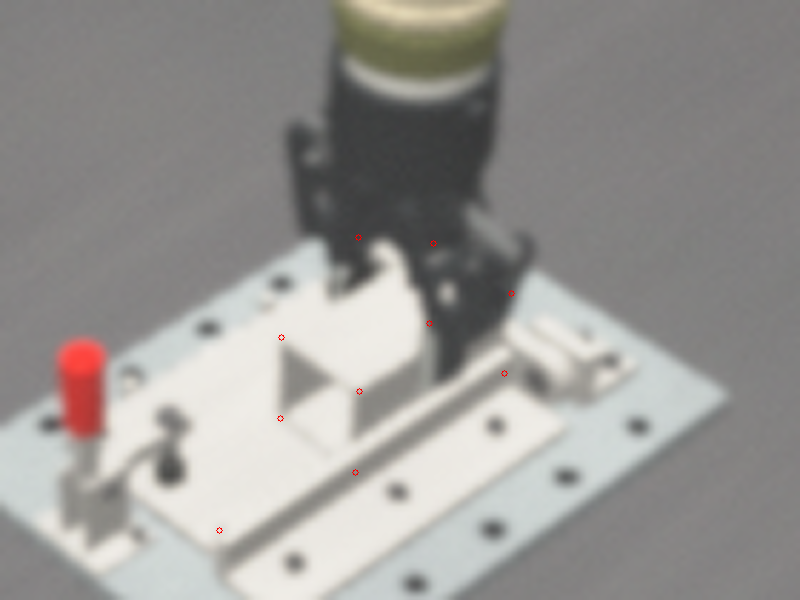

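The outline circles match the tube's corners at (281,340) and (359,390). The top is flat at z ≈ 67.7 and the stop is still level. I ease the downward force a little, so friction takes less, and firm up the push.

```bash
python3 -m pendant '[[0.03,0,0,-0.001,0],[0.03,0.002,0.0005,0,0],[0.03,0.002,0.0005,0,0],[0.03,0,0,0,0],[0.03,0,0,0,0]]' >/dev/null;  python3 st.py
python3 - <<'E'
from h import *
n=[]
for i in range(4):
    b=cam('scene');P=cloud(b).reshape(-1,3);J=tojig(P);g=b['frame'].reshape(-1,3).min(-1)
    k=(g>190)&(P[:,2]>62)&(P[:,2]<76)&(J[:,0]>-18)&(J[:,0]<26)&(J[:,1]>-24)&(J[:,1]<74); n.append(np.c_[J[k],P[k,2]])
q=np.vstack(n);c=np.linalg.lstsq(np.c_[q[:,:2],np.ones(len(q))],q[:,2],rcond=None)[0]; print(c.round(4))
E
python3 st.py
```

```text
t 23.0 jig [ 3.4 25.5] z 25.0 yaw 86.46 tilt [-0.025 -0.013 -1.   ] Fjig -29.4 -43.7 31.5 w 48.3 ff 89.18144255876541
[-1.17000e-02 -2.10000e-02  6.82478e+01]
t 23.2 jig [ 3.4 25.5] z 25.0 yaw 86.46 tilt [-0.025 -0.013 -1.   ] Fjig -28.9 -42.5 31.1 w 49.1 ff 89.1912630200386
```

The harder push tips the tube slightly (top slope −0.02). I back off y and press down more.

```bash
cat > fl.py <<'E'
from h import *
n=[]
for i in range(6):
    b=cam('scene');P=cloud(b).reshape(-1,3);J=tojig(P);g=b['frame'].reshape(-1,3).min(-1)
    k=(g>190)&(P[:,2]>60)&(P[:,2]<78)&(J[:,0]>-18)&(J[:,0]<26)&(J[:,1]>-22)&(J[:,1]<74); n.append(np.c_[J[k],P[k,2]])
    c=np.linalg.lstsq(np.c_[n[-1][:,:2],np.ones(len(n[-1]))],n[-1][:,2],rcond=None)[0]; print(c[:2].round(3),end=' ')
q=np.vstack(n);c=np.linalg.lstsq(np.c_[q[:,:2],np.ones(len(q))],q[:,2],rcond=None)[0]; print(c.round(4))
E
python3 -m pendant '[[0.03,-0.003,-0.001,0.001,0],[0.03,-0.002,0,0.001,0],[0.03,0,0,0,0],[0.03,0,0,0,0]]' >/dev/null;  python3 st.py; python3 fl.py
python3 -m pendant '[[0.03,0.001,0,0.001,0],[0.03,0,0,0,0],[0.03,0,0,0,0]]' >/dev/null;  python3 st.py; python3 fl.py
```

```text
t 23.6 jig [ 3.5 25.2] z 24.5 yaw 86.59 tilt [-0.016 -0.01  -1.   ] Fjig -28.8 -29.0 39.0 w 48.9 ff 89.84216719865799
[-0.019 -0.008] [-0.01   0.004] [-0.012 -0.008] [-0.01  -0.012] [ 0.    -0.003] [-0.005 -0.007] [-9.10000e-03 -5.70000e-03  6.74198e+01]
t 24.2 jig [ 3.5 25.1] z 24.4 yaw 86.57 tilt [-0.018 -0.009 -1.   ] Fjig -31.9 -31.4 43.6 w 48.5 ff 90.61764121055603
[-0.021 -0.027] [-0.004 -0.004] [-0.01  -0.012] [-0.01  -0.004] [-0.008 -0.013] [-0.013  0.005] [-1.11000e-02 -9.40000e-03  6.73576e+01]
```

Worst-case friction could be carrying much of the y push. I unload the normal force so the push goes onto the stop, then restore the downward force.

```bash
python3 -m pendant '[[0.03,0,-0.001,-0.0025,0],[0.03,0,0,0,0],[0.03,0.001,0,0,0],[0.03,0,0,0,0]]' >/dev/null;  python3 st.py
python3 -m pendant '[[0.03,0,0.0005,0.001,0],[0.03,0,0,0.001,0],[0.03,0,0,0,0],[0.03,0,0,0,0]]' >/dev/null;  python3 st.py; python3 fl.py; python3 bar.py
```

```text
t 24.9 jig [ 3.4 25.4] z 24.8 yaw 86.54 tilt [-0.02  -0.009 -1.   ] Fjig -23.1 -34.5 28.7 w 49.0 ff 88.88977020978928
t 25.3 jig [ 3.5 25.2] z 24.6 yaw 86.55 tilt [-0.02  -0.009 -1.   ] Fjig -30.0 -34.8 41.6 w 48.8 ff 90.2526605129242
[-0.016 -0.005] [-0.016 -0.008] [-0.008 -0.019] [ 0.009 -0.003] [-0.004 -0.015] [-0.011 -0.021] [-7.40000e-03 -1.15000e-02  6.75673e+01]
-60 -45 15 z pct [39.6 40.6 42.2] y [73.  77.4 82.5]
15 30 13 z pct [40.4 43.5 47.1] y [67.  73.9 85.1]
```

```bash
python3 -m pendant '[[0.03,0,0,0,0],[0.03,0,0,0,0]]' >/dev/null; python3 st.py; python3 -c "
from rig import r
print(r.sign_off())"
```

```text
t 25.85 jig [ 3.5 25.2] z 24.5 yaw 86.55 tilt [-0.02  -0.009 -1.   ] Fjig -29.4 -33.8 40.9 w 48.7 ff 90.24896442890167
the job is handed in; nothing more can be done
None
```

I handed the job in at 25.9 s: the flip stop is fully down and level, and the grey tube is held in the corner, pushed at about 29 N towards the fence and 34 N towards the stop (friction takes part of that), with a slight tip of about 0.5–1° left.

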